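# Magnifier over the model, index knob to the third stop

### The arm

A 6-joint arm with a two-finger parallel gripper is mounted at the origin on the work surface. World frame = base frame: x ahead of the robot, y to its left, z up, the work surface at z = 0. Lengths are in mm, angles in rad, forces in N, time in s.
With the tool pointing down it reaches from about 425 to 950 mm from the base axis. Payload 3.5 kg.
Tool frame: the origin (TCP) lies between the finger pads; the fingertips stand 22 mm ahead of it and the grasp point (between the pads) lies 3 mm ahead of it (r.finger_overhang is the distance from the TCP to the fingertips, in mm); z points along the fingers, x is the direction in which the jaws open and shut, and the axes are right-handed (so a half turn about z gives the same grasp; the last joint's range is limited). The gripper opens to 85 mm and grips with 20 to 120 N. Pads are 22 mm wide; open, the fingers measure 114 mm over their backs; the gripper's body (76 mm by 85 mm) begins 54 mm behind the grasp point. The pads swing forward as they close: fully open they stand 13 mm farther back than shut.
Start: joints at [1.014, 0.286, 1.577, -0, 1.279, -0.15], TCP at [267.042, 619.915, 253.325] pointing down, gripper open.
Joint ranges: [-2.77, 2.77], [-0.9, 2.22], [0.21, 2.48], [-1.53, 4.67], [0.24, 2.81], [-2.84, 2.84]. Speed limits (rad/s): [2.79, 2.79, 3.14, 3.14, 3.14, 3.14].

### API

Orientations are given as a rotation vector (axis times angle).
In Python, from plant import status, vision, r gives the robot as it stands. The module is installed in compiled form; this text tells all that it offers.
- The arm moves only by the tool send_rows, never from a script. Its argument "increments" is a list of rows, each a list of 2 entries, a list of its own where there are three numbers: the shift along the tool's x, y, z in m, then the turn about the tool's z in degrees. In form: [[[x, y, z], spin], ...]. A call has exactly 10 rows; each row is the pose to reach, as a shift and turn from the pose measured when the call began, along the tool's axes at that moment; what a row does not reach only later rows make up. A row lasts 1/12 s, in which the tool goes at most 41.7 mm and 7.16 degrees, less where a joint would pass 70% of its speed; a pose out of reach is approached as far as the arm can. A call with a gripper value outside its range is refused whole. "gripper" is the closure, from -1 (fully open) to 1 (shut), so that 0 is half open, set as the call begins (left out, the last holds). The fingers move at their own pace and stop on an object; the grip force is fixed at half the most. Time passes only in rows, so rows that repeat a pose let the fingers close, or fill a call up. It gives the time, the measured TCP pose, the force and the opening at its end, in the units of the state.
- status.get_obs(): the state, without advancing time (a new reading comes with each control period).
- vision.get_image(name): name is "scene" or "side" or "wrist"; returns a dict with "color" (400x640x3 uint8, red, green, blue), "range_z" (400x640 float32, mm along the optical axis (not along the pixel's ray), 0 where there is no reading), "fx", "fy", "cx", "cy" (pixels), "R" (3x3) and "t" (3): a world point X has camera coordinates R X + t. Camera axes: x right, y down, z forward; pixel columns grow to the right and rows downward; lengths in mm; the calibration is good to about 2 mm. The wrist camera is an equidistant fisheye: a pixel r from the principal point sees the ray r / f radians off the axis. A picture is of the moment at which its call begins.
- r.finish_job(): hands the job in, once; it reports no verdict.
The state is a dict: "clock": time; "joints": joint angles; "dq": joint speeds; "joint_torque": joint torques, N m; "position": TCP position; "tcp_rot": TCP orientation; "contact_force": force on the tool from outside, world axes, zero at the start; "moment": the same for the moment, N m; "opening": opening from 0.0 (shut) to 1.0 (fully open).
Only numpy, scipy, OpenCV 4.12 (cv2) and the standard library are available. Lean on these libraries where they do the work, as an engineer would, in place of code of your own. Each camera call takes 0.05 s, during which the arm holds its last target.

### The job

Swing the stiff magnifier arm by its upright handle until the lens is centred over the model tower on the turntable, and let go of it there. Then grip the bar knob of the turntable, turn it back anticlockwise (seen from above) to its end stop, and from there clockwise by exactly three clicks, never going past the third stop; finish still gripping the knob at that third stop. Do not touch the turntable or the model, and leave the other things on the desk where they are.

Things in the scene. Friction and masses are not known exactly. Their poses are not given: they have to be found in the camera images.
- stand: fixed aluminium work stand, plate 220 x 300 x 20 high, carrying everything below. Origin on the desk under the middle of its front half: the plate reaches from x -65 to +155 and y -150 to +150 in its own frame. Own x points from the front edge to the mast, z up. The mast (16 thick, magnifier hinge on top) stands at x +120, y 0; the knob axis at x 0, y -85; the turntable axis at x 0, y +85 (sizes in mm)
- magnifier (a joint): swing of the magnifier arm about the vertical mast, rad, growing clockwise seen from above. At 0 the arm points along the stand's -x; at 0.616 the lens is centred over the turntable; it starts further clockwise, between 1.1 and 1.5. Stiff: about 0.5 N m (2.5 N at the handle), stays where it is left. Arm and lens ring lie at 150 above the desk, about 10 thick, and pass over the model
- lens_center (a point): middle of the round lens (94 over its black ring), 147 from the mast axis, 150 above the desk
- lens_handle (a point): the magnifier's handle: upright black round peg 14 thick on the outer rim of the ring, 50 beyond the lens centre (197 from the mast axis). This point is on the peg's axis 192 above the desk, where to pinch it from above; the peg's top is at 214, the ring's top at 155
- turntable_axis (a point): point on the turntable's axis, at the top of the white disc (112 across), 35 above the desk; fixed to the stand. The model tower on it reaches 121 above the desk
- turntable: white turntable disc with the small white tower on a green plate; origin on its axis 22 above the desk; geared to the knob one to one, same sense
- knob (a joint): turn of the index knob, rad, growing clockwise seen from above. Sprung stops (clicks) every 0.349 (20 degrees) at 0, 0.349, 0.698, 1.047 ...; it falls into them, about 0.16 N m to leave one. Home is the stop at 0, with a hard end 0.02 beyond it; the third stop from home is 1.047. It starts at the first or second stop and also turns on past the third
- knob_grip (a point): on the knob's vertical axis, 74 above the desk, where to grip from above. The knob's upright black bar grip is 42 long, 14 thick, from 52 to 93 above the desk, on a round skirt 48 across and a grey housing 92 across whose top is 45 above the desk. With the knob at 0 the bar lies along the stand's x axis, its white line on the -x end; the housing's longest mark is home, the shorter ones are the next stops
- strip1: loose brown toy-brick strip, 48 x 16 x 10, lying in front of the stand; origin under its middle; leave alone
- strip2: loose brown toy-brick strip, 32 x 16 x 10, lying in front of the stand; origin under its middle; leave alone
- ramekin1: loose white ceramic bowl, 90 across, 55 high, beside the knob end of the stand; origin under its middle; leave alone
- glassbowl: loose clear glass bowl, 72 across, 38 high, beside the turntable end of the stand; origin under its middle; leave alone
- ramekin2: loose white ceramic bowl, 90 across, 55 high, far right; origin under its middle; leave alone
- jar: loose glass jar with steel cap, 60 across, 75 high, far left; origin under its middle; leave alone
- driver: loose screwdriver, 160 long, lying far left; origin under its middle; leave alone

How it is judged:
By the outcome, as a careful person would: the job done as asked, in the order asked, and still so for the second after the job is handed in, while the arm keeps its last pose, push and grip.
It also fails if it takes over 62 s, if anything falls off the work surface, if the arm or the gripper's body presses on something with over 40 N, if the wrist force passes 120 N, or if a joint passes its speed limit or range.

## Working session

There is one attempt and no reset: what is moved stays moved. The work goes in short steps, Python scripts to look and compute and a tool call to move; the robot and the scene stay as the last step left them, time stands still between calls to the robot, and variables do not carry over. Pictures are saved under pics/ and viewed, and the job is handed in when it is done.

Besides the shell and the picture viewer there is one more tool, called as name(argument=value, ...) on one line, values as JSON. send_rows: Moves the arm, as the interface text tells. Its arguments: {"type":"object","properties":{"increments":{"type":"array"},"gripper":{"type":"number"}},"required":["increments"]}

```bash
mkdir -p pics; python3 - <<'E'
from plant import status, vision, r
import cv2,numpy as np,pickle
o=status.get_obs();print(o)
for n in ["scene","side","wrist"]:
    d=vision.get_image(n);cv2.imwrite(f"pics/{n}0.png",d["color"][:,:,::-1]);pickle.dump(d,open(f"{n}0.pkl","wb"))
    print(n,d["fx"],d["cx"],d["cy"],d["R"],d["t"])
E
```

```text
{'clock': 0.0, 'joints': array([ 1.01397096e+00,  2.87188690e-01,  1.57817453e+00,  1.87409384e-05,
        1.27860546e+00, -1.50015154e-01]), 'dq': array([ 2.81023837e-04,  6.86699640e-04, -6.92244288e-04, -2.45769856e-03,
       -5.02302930e-05, -3.22524965e-04]), 'joint_torque': array([-1.27595551e-03, -4.05980086e+01, -2.92626822e+01, -2.15703244e-04,
        5.92502678e-03, -1.73026069e-05]), 'position': array([266.74024936, 619.40138341, 251.93310354]), 'tcp_rot': array([ 2.62357407,  1.72635598, -0.00340014]), 'contact_force': array([-0.22542967,  0.67400497,  1.03394692]), 'moment': array([-0.01017474,  0.00928955, -0.02766216]), 'opening': 1.0017493620428477}
scene 375.49799911845975 322.6979759415045 198.80302374943025 [[-6.68883013e-01  7.43367667e-01 -1.61582017e-04]
 [ 6.05804807e-01  5.44977809e-01 -5.79654831e-01]
 [-4.30808601e-01 -3.87819157e-01 -8.14862105e-01]] [ 353.32019116 -252.31050416 1631.01834803]
side 369.93800615602885 319.9233243270121 199.11989517546112 [[ 0.82421819 -0.56602343 -0.01678873]
 [-0.43705883 -0.61701487 -0.65442512]
 [ 0.36006105  0.54672674 -0.75594041]] [-450.22514782  340.25337596  954.67599628]
wrist 309.70691628693146 324.06786413019717 201.09060725899866 [[ 0.39618667  0.91816542 -0.00289555]
 [ 0.87460204 -0.37642549  0.30557342]
 [ 0.27947699 -0.12359657 -0.95216411]] [-673.36503335  -38.95991066  381.69992403]
```

View pics/scene0.png

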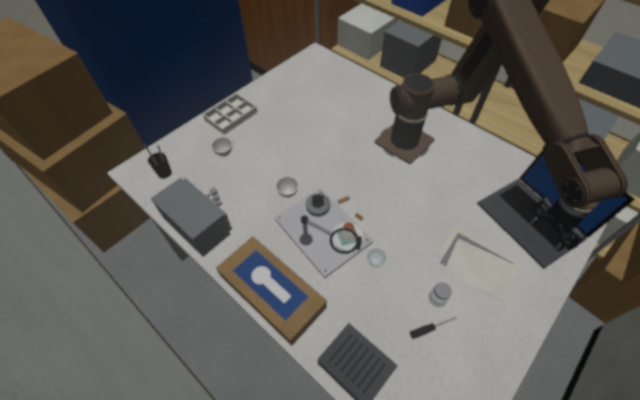

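View pics/side0.png

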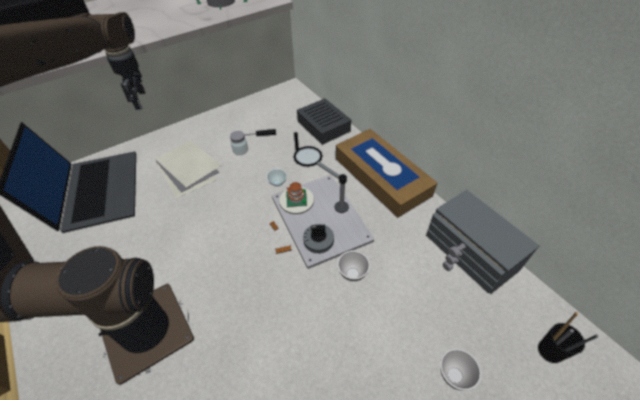

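View pics/wrist0.png

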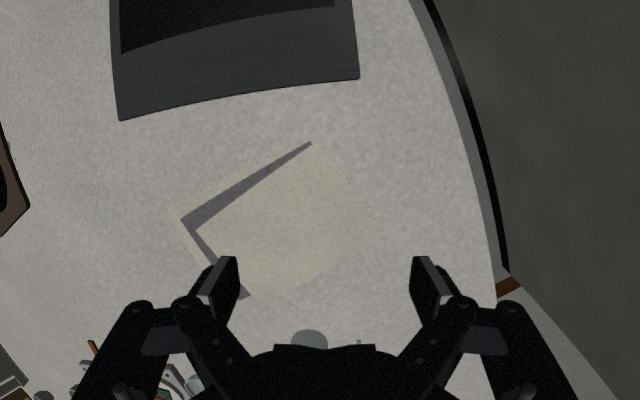

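The scene camera shows the stand near (325,233) and the side camera near (322,220). The lens is clockwise of the turntable. I'll zoom in on both.

```bash
python3 - <<'E'
import cv2,pickle
for n,(x0,y0,x1,y1) in {"scene":(265,170,395,280),"side":(225,125,385,280)}.items():
    c=pickle.load(open(f"{n}0.pkl","rb"))["color"][y0:y1,x0:x1,::-1]
    c=cv2.convertScaleAbs(c,alpha=1.5)
    s=5 if n=="scene" else 3.8
    s=5 if n=="scene" else 3.75
    cv2.imwrite(f"pics/{n}0z.png",cv2.resize(c,None,fx=s,fy=s,interpolation=cv2.INTER_CUBIC))
E
```

```text
(no output)
```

View pics/scene0z.png

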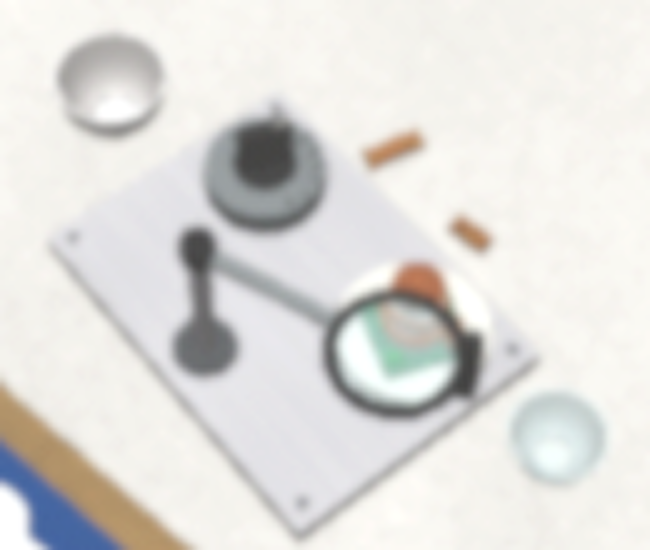

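View pics/side0z.png

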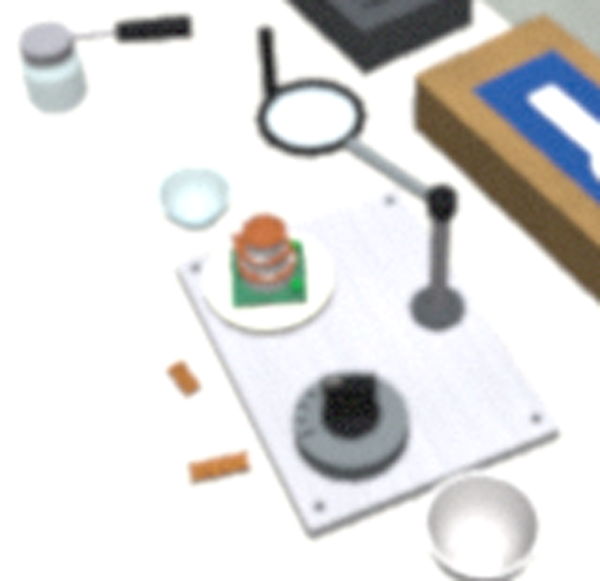

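```bash
cat > h.py <<'E'
import numpy as np,pickle,cv2
from scipy.optimize import least_squares
def proj(d,X):
    c=d["R"]@np.asarray(X,float)+d["t"]
    return np.array([d["fx"]*c[0]/c[2]+d["cx"],d["fy"]*c[1]/c[2]+d["cy"]])
def sw(p,x,y,z):
    c,s=np.cos(p[2]),np.sin(p[2]); return np.array([p[0]+c*x-s*y,p[1]+s*x+c*y,z])
def magpt(p,th,rad,z): # clockwise from -x
    a=np.pi-th; return sw(p,120+rad*np.cos(a),rad*np.sin(a),z)
E
python3 - <<'E'
from h import *
S=pickle.load(open("scene0.pkl","rb"));D=pickle.load(open("side0.pkl","rb"))
z=lambda u,v:np.array([u/5+265,v/5+170]); w=lambda u,v:np.array([u/3.75+225,v/3.75+125])
obs=[(S,(-65,-150,20),z(277,97)),(S,(-65,150,20),z(540,358)),(S,(155,150,20),z(302,538)),(S,(155,-150,20),z(50,243)),
(D,(-65,-150,20),w(311,528)),(D,(155,-150,20),w(558,432)),(D,(-65,150,20),w(178,270)),(D,(0,85,35),w(269,282)),(D,(0,-85,45),w(351,420))]
m=[(S,147,150,z(396,352)),(D,147,150,w(311,117)),(D,197,214,w(264,30)),(S,197,190,z(468,365))]
def f(p):
    return np.concatenate([proj(d,sw(p,*x))-u for d,x,u in obs]+[proj(d,magpt(p,p[3],q,h))-u for d,q,h,u in m])
best=min((least_squares(f,[550,100,a,1.3],loss="soft_l1") for a in (0,.5,-.5,1,-1,2,3)),key=lambda r:r.cost)
print(best.x,best.cost);print(f(best.x).reshape(-1,2).round(2))
p=best.x;np.save("p.npy",p)
print("handle",magpt(p,p[3],197,192),"target",magpt(p,.616,197,192),"knob",sw(p,0,-85,74),"tt",sw(p,0,85,35),"mast",sw(p,120,0,150))
for th in np.arange(0,1.3,.1):print(magpt(p,th,147,150)[:2]-sw(p,0,85,0)[:2]) if abs(th-.6)<.06 else 0
E
```

```text
[ 5.30892674e+02  4.74583249e+01 -1.63625450e-01 -8.67475241e+01] 11.213979823586476
[[-0.12 -2.17]
 [ 0.19 -1.38]
 [-0.86 -0.92]
 [-1.64 -1.56]
 [-0.37  0.05]
 [ 0.91 -2.16]
 [-1.4  -2.29]
 [-0.36 -1.63]
 [-0.11 -1.36]
 [-0.51  0.34]
 [-0.13 -0.43]
 [ 0.18 -0.37]
 [ 0.24 -1.21]]
handle [612.06517562 221.36185646 192.        ] target [509.18800792 166.40434963 192.        ] knob [517.04648884 -36.40634683  74.        ] tt [544.73885899 131.32299656  35.        ] mast [649.28985749  27.91076946 150.        ]
[-1.63204104 -1.75514611]
```

```bash
cat >> h.py <<'E'
from scipy.spatial.transform import Rotation as Ro
def delta(o,X,xang):
    """tool-frame shift (m) and spin (deg) to TCP world X with tool-x heading xang(deg, world); assumes down"""
    R=Ro.from_rotvec(o["tcp_rot"]).as_matrix()
    s=R.T@(np.asarray(X)-o["position"])/1000
    h=np.degrees(np.arctan2(R[1,0],R[0,0])); sp=-((xang-h+180)%360-180)
    return s.round(4),round(sp,2),"heading",round(h,2),"tilt",R[:,2].round(4)
def show(o):
    print({k:np.round(o[k],3) for k in("clock","position","joints","contact_force","moment","opening")})
E
python3 - <<'E'
from h import *
from plant import status
o=status.get_obs();show(o)
print(delta(o,[470,100,330],30))
E
```

```text
{'clock': np.float64(0.15), 'position': array([266.791, 619.525, 252.247]), 'joints': array([ 1.014,  0.287,  1.578,  0.   ,  1.279, -0.15 ]), 'contact_force': array([0.158, 0.981, 0.357]), 'moment': array([-0.045,  0.016, -0.018]), 'opening': np.float64(1.003)}
(array([-0.3969,  0.3922, -0.0771]), np.float64(36.69), 'heading', np.float64(66.69), 'tilt', array([-0.001 , -0.0016, -1.    ]))
```

send_rows(increments=[[[-0.02, 0.02, -0.01], 2], [[-0.045, 0.045, -0.02], 5], [[-0.07, 0.07, -0.03], 8], [[-0.1, 0.1, -0.04], 11], [[-0.125, 0.125, -0.05], 14], [[-0.15, 0.15, -0.06], 16], [[-0.175, 0.175, -0.07], 18], [[-0.2, 0.2, -0.077], 20], [[-0.225, 0.225, -0.077], 22], [[-0.25, 0.25, -0.077], 24]], gripper=-1)

```text
clock: 0.98
position: [397.9, 289.6, 330.3]
tcp_rot: [2.926, 1.141, -0.0]
contact_force: [0.7, 0.7, -0.1]
opening: 0.999
```

```bash
python3 - <<'E'
from h import *
from plant import status
o=status.get_obs();show(o)
print(delta(o,[470,100,330],30))
E
```

```text
{'clock': np.float64(0.983), 'position': array([397.851, 289.594, 330.251]), 'joints': array([ 4.230e-01, -1.790e-01,  1.922e+00, -1.000e-03,  1.398e+00,
       -3.200e-01]), 'contact_force': array([ 0.657,  0.683, -0.096]), 'moment': array([-0.053,  0.031,  0.032]), 'opening': np.float64(0.999)}
(array([-0.0753,  0.1884,  0.0005]), np.float64(12.61), 'heading', np.float64(42.61), 'tilt', array([ 3.e-04, -1.e-03, -1.e+00]))
```

send_rows(increments=[[[-0.01, 0.025, 0], 2], [[-0.022, 0.054, 0], 4], [[-0.034, 0.085, 0], 6], [[-0.046, 0.115, 0], 8], [[-0.058, 0.145, 0], 10], [[-0.068, 0.17, 0], 11.5], [[-0.075, 0.188, 0], 12.6], [[-0.075, 0.188, 0], 12.6], [[-0.075, 0.188, 0], 12.6], [[-0.075, 0.188, 0], 12.6]])

```text
clock: 1.82
position: [469.6, 100.9, 330.2]
tcp_rot: [3.034, 0.814, -0.001]
contact_force: [0.5, 0.3, -0.5]
opening: 1.005
```

```bash
python3 - <<'E'
from h import *
from plant import status,vision
d=vision.get_image("wrist");pickle.dump(d,open("wrist1.pkl","wb"))
o=status.get_obs();show(o)
print(-d["R"].T@d["t"],d["R"])
cv2.imwrite("pics/w1.png",cv2.convertScaleAbs(d["color"][:,:,::-1],alpha=1.4))
rz=d["range_z"];print((rz>0).mean(),rz[::80,::100])
E
```

```text
{'clock': np.float64(1.867), 'position': array([469.571, 101.204, 330.282]), 'joints': array([ 1.000e-03, -2.080e-01,  1.947e+00, -1.000e-03,  1.403e+00,
       -5.240e-01]), 'contact_force': array([-0.135,  1.222, -0.197]), 'moment': array([-0.018, -0.006, -0.026]), 'opening': np.float64(1.002)}
[429.6847057  168.86315232 451.50286817] [[ 0.86604394  0.49996679 -0.00105063]
 [ 0.47617202 -0.82418236  0.30656752]
 [ 0.15240767 -0.26600123 -0.95184833]]
0.99604296875 [[191.9572  360.3585  375.04486 380.70425 379.39505 370.97025 343.46613]
 [207.06914 394.89902 415.42566 417.21237 417.2177  411.1015  344.2441 ]
 [441.1323  449.55594 452.10428 454.43964 412.17676 270.46805 386.77005]
 [507.6075  498.65192 495.21875 444.1137  472.75436 445.09464 618.57324]
 [817.74146 566.4382   92.67902 488.81323 546.9424   91.83966 513.11224]]
```

View pics/w1.png

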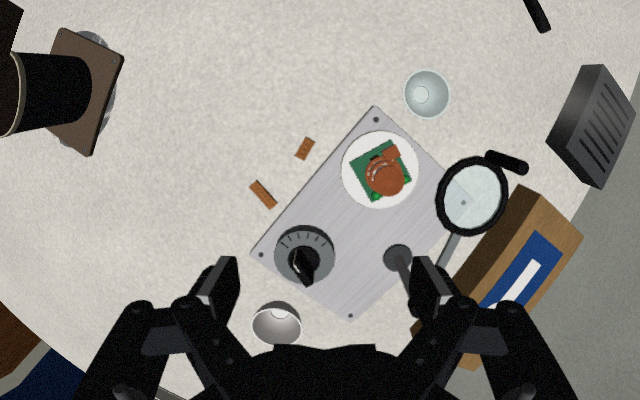

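```bash
python3 - <<'E'
from h import *
d=pickle.load(open("wrist1.pkl","rb"))
c=cv2.convertScaleAbs(d["color"][:,:,::-1],alpha=1.6)
cv2.imwrite("pics/w1a.png",cv2.resize(c[95:330,240:400],None,fx=2.5,fy=2.5,interpolation=cv2.INTER_CUBIC))
cv2.imwrite("pics/w1b.png",cv2.resize(c[95:245,335:535],None,fx=4,fy=4,interpolation=cv2.INTER_CUBIC))
E
```

```text
(no output)
```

View pics/w1a.png

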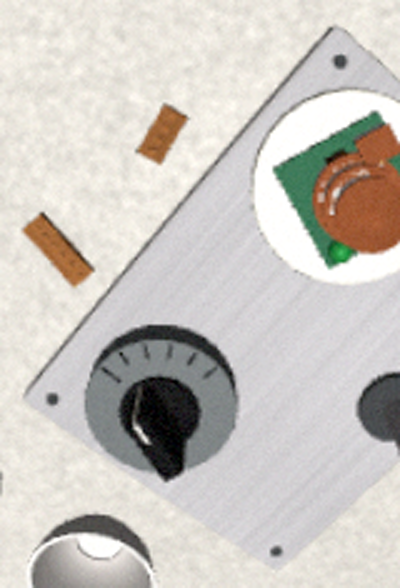

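View pics/w1b.png

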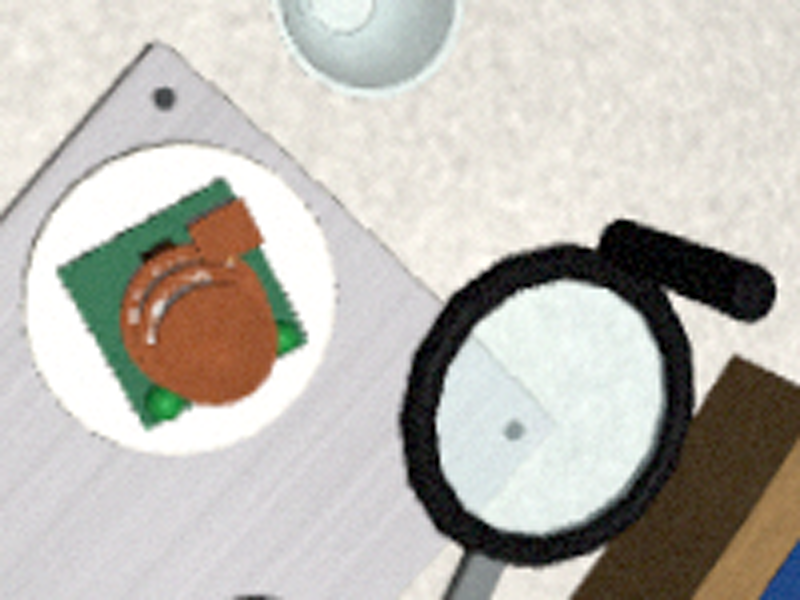

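```bash
cat >> h.py <<'E'
def fish(d,X):
    c=d["R"]@np.asarray(X,float)+d["t"]; rr=np.hypot(c[0],c[1]); a=np.arctan2(rr,c[2])
    return np.array([d["fx"]*a*c[0]/rr+d["cx"],d["fy"]*a*c[1]/rr+d["cy"]])
def unfish(d,uv,z):
    v=np.array([(uv[0]-d["cx"])/d["fx"],(uv[1]-d["cy"])/d["fy"]]); a=np.linalg.norm(v)
    ray=d["R"].T@np.array([*(np.sin(a)*v/a),np.cos(a)]); C=-d["R"].T@d["t"]
    return C+ray*(z-C[2])/ray[2]
E
python3 - <<'E'
from h import *
d=pickle.load(open("wrist1.pkl","rb"))
a=lambda u,v:np.array([(u+.5)/2.5-.5+240,(v+.5)/2.5-.5+95]); b=lambda u,v:np.array([(u+.5)/4-.5+335,(v+.5)/4-.5+95])
obs=[((-65,-150,20),a(25,396)),((-65,150,20),a(334,27)),((155,-150,20),a(277,570)),((155,150,20),b(553,425)),((0,85,35),b(180,298)),((0,-85,45),a(162,406))]
scr=[(-1,-1,a(52,399)),(-1,1,a(340,61)),(1,-1,a(276,551)),(1,1,b(514,431))]
m=[(147,155,b(548,404)),(197,214,b(755,292))]
def f(p):
    k=p[4]
    return np.concatenate([fish(d,sw(p,*x))-u for x,u in obs]+[fish(d,sw(p,45+i*(110-k),j*(150-k),21))-u for i,j,u in scr]+[fish(d,magpt(p,p[3],q,h))-u for q,h,u in m])
p0=np.load("p.npy");r=least_squares(f,[*p0[:3],1.22,12],loss="soft_l1");p=r.x
print(p,r.cost);print(f(p).reshape(-1,2).round(2));np.save("p1.npy",p)
print("handle",magpt(p,p[3],197,192),"target",magpt(p,.616,197,192),"knob",sw(p,0,-85,74),"tt",sw(p,0,85,35),"mast",sw(p,120,0,150))
print("handle top", unfish(d,b(755,292),214))
E
```

```text
[ 5.26997668e+02  4.67594879e+01 -1.67998985e-01  1.20589978e+00
  1.50612850e+01] 9.670402476910745
[[-1.86  1.18]
 [ 0.91 -1.93]
 [ 0.06  0.64]
 [ 1.49 -0.49]
 [ 0.56  0.97]
 [-0.99  0.96]
 [-0.04 -0.5 ]
 [-0.25 -0.37]
 [-0.09 -0.39]
 [-0.25 -0.6 ]
 [ 2.4   2.19]
 [-1.14 -0.32]]
handle [606.76955334 219.88791601 192.        ] target [505.8134225  165.79930091 192.        ] knob [512.78483149 -37.04382512  74.        ] tt [541.21050454 130.56280097  35.        ] mast [645.30822761  26.69430694 150.        ]
handle top [608.1201399  220.39391644 214.        ]
```

```bash
python3 - <<'E'
from h import *
from plant import status
o=status.get_obs()
print(delta(o,[607.3,220.2,265],11.3))
print(delta(o,[607.3,220.2,195],11.3))
E
```

```text
(array([ 0.1788, -0.034 ,  0.0652]), np.float64(18.78), 'heading', np.float64(30.08), 'tilt', array([-1.e-04, -6.e-04, -1.e+00]))
(array([ 0.1789, -0.034 ,  0.1352]), np.float64(18.78), 'heading', np.float64(30.08), 'tilt', array([-1.e-04, -6.e-04, -1.e+00]))
```

send_rows(increments=[[[0.025, -0.005, 0.005], 3], [[0.055, -0.01, 0.015], 6], [[0.085, -0.016, 0.025], 9], [[0.115, -0.022, 0.035], 12], [[0.145, -0.028, 0.045], 15], [[0.168, -0.032, 0.055], 18], [[0.179, -0.034, 0.06], 18.8], [[0.179, -0.034, 0.065], 18.8], [[0.179, -0.034, 0.065], 18.8], [[0.179, -0.034, 0.065], 18.8]])

```text
clock: 2.7
position: [606.5, 220.7, 264.9]
tcp_rot: [3.125, 0.311, -0.002]
contact_force: [0.7, 0.2, -0.4]
opening: 0.998
```

```bash
python3 - <<'E'
from h import *
from plant import status,vision
d=vision.get_image("wrist");pickle.dump(d,open("wrist2.pkl","wb"))
o=status.get_obs();show(o);print(delta(o,[607.3,220.2,195],11.3))
cv2.imwrite("pics/w2.png",cv2.convertScaleAbs(d["color"][:,:,::-1],alpha=1.6))
E
```

```text
{'clock': np.float64(2.75), 'position': array([606.706, 220.412, 265.683]), 'joints': array([ 1.920e-01,  2.130e-01,  1.641e+00, -1.000e-03,  1.287e+00,
       -6.000e-03]), 'contact_force': array([-0.351, -0.171,  0.401]), 'moment': array([-0.004,  0.021, -0.05 ]), 'opening': np.float64(1.005)}
(array([0.0005, 0.0003, 0.0707]), np.float64(0.03), 'heading', np.float64(11.33), 'tilt', array([ 1.e-04, -7.e-04, -1.e+00]))
```

View pics/w2.png

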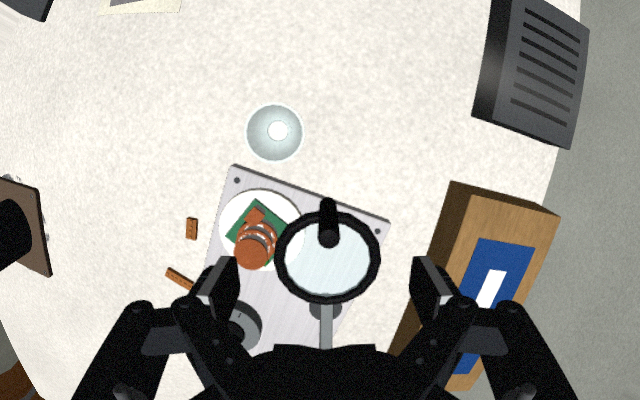

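```bash
python3 - <<'E'
from h import *
d=pickle.load(open("wrist2.pkl","rb"))
print(unfish(d,(328.5,237),214), fish(d,[606.7,220.4,195]),fish(d,[606.7,220.4,214]))
p=np.load("p1.npy")
# ring outer ellipse: center at (327.5,257)
print("lens", unfish(d,(327,257),153))
for z,uv in((21,(237,181)),(21,(377,231))):print("screws",unfish(d,uv,z))
print([sw(p,45+i*95,j*135,21) for i,j in((-1,1),(1,1))])
E
```

```text
[608.17863501 221.16319654 214.        ] [325.76944367 225.8120197 ] [325.87462972 237.68094828]
lens [617.02879475 175.40242121 153.        ]
screws [501.18725461 186.47643252  21.        ]
screws [688.15941855 155.64642953  21.        ]
[array([500.27493012, 188.21935955,  21.        ]), array([687.59998282, 156.44948966,  21.        ])]
```

send_rows(increments=[[[0.001, 0, 0.01], 0], [[0.001, 0, 0.022], 0], [[0.001, 0, 0.034], 0], [[0.001, 0, 0.046], 0], [[0.001, 0, 0.056], 0], [[0.001, 0, 0.064], 0], [[0.001, 0, 0.07], 0], [[0.001, 0, 0.07], 0], [[0.001, 0, 0.07], 0], [[0.001, 0, 0.07], 0]])

```text
clock: 3.58
position: [608.2, 220.7, 196.4]
tcp_rot: [3.126, 0.31, 0.002]
contact_force: [-0.7, -0.4, -0.3]
opening: 1.0
```

send_rows(increments=[[[0, 0, 0], 0], [[0, 0, 0], 0], [[0, 0, 0], 0], [[0, 0, 0], 0], [[0, 0, 0], 0], [[0, 0, 0], 0], [[0, 0, 0], 0], [[0, 0, 0], 0], [[0, 0, 0], 0], [[0, 0, 0], 0]], gripper=1)

```text
clock: 4.42
position: [608.2, 220.7, 196.6]
tcp_rot: [3.126, 0.31, 0.002]
contact_force: [-0.5, 1.0, 1.0]
opening: 0.145
```

```bash
python3 - <<'E'
from h import *
from plant import status,vision
d=vision.get_image("wrist");pickle.dump(d,open("wrist3.pkl","wb"))
o=status.get_obs();show(o)
cv2.imwrite("pics/w3.png",cv2.convertScaleAbs(d["color"][:,:,::-1],alpha=1.6))
p=np.load("p1.npy");mast=sw(p,120,0,0);
v=o["position"]-mast;print(np.hypot(v[0],v[1]),"th",np.pi-(np.arctan2(v[1],v[0])-p[2]))
E
```

```text
{'clock': np.float64(4.467), 'position': array([608.264, 220.709, 196.61 ]), 'joints': array([ 1.920e-01,  2.740e-01,  1.698e+00, -1.000e-03,  1.167e+00,
       -6.000e-03]), 'contact_force': array([-0.568,  0.546,  1.501]), 'moment': array([-0.015,  0.033, -0.032]), 'opening': np.float64(0.151)}
197.5196399266813 th 1.2141352447306906
```

View pics/w3.png

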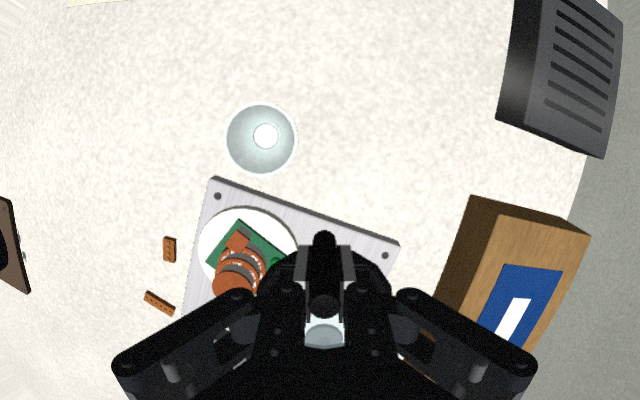

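```bash
cat > arc.py <<'E'
from h import *
from plant import status
import sys
p=np.load("p1.npy");o=status.get_obs();mast=sw(p,120,0,0)
v=o["position"]-mast;Rr=np.hypot(v[0],v[1]);a0=np.arctan2(v[1],v[0]);th0=np.pi-(a0-p[2]);print("th",th0,"R",Rr)
R=Ro.from_rotvec(o["tcp_rot"]).as_matrix()
tgt=float(sys.argv[1])
for k in range(1,11):
    th=th0+(tgt-th0)*k/10; a=np.pi-th+p[2]
    X=mast+[Rr*np.cos(a),Rr*np.sin(a),o["position"][2]]
    s=R.T@(X-o["position"])/1000; print([[round(float(s[0]),4),round(float(s[1]),4),0],round(-np.degrees(th0-th),1)],end=",")
E
python3 arc.py 0.9
```

```text
th 1.2141352447306906 R 197.5196399266813
[[-0.0062, 0.0, 0], np.float64(-1.8)],[[-0.0124, 0.0003, 0], np.float64(-3.6)],[[-0.0186, 0.0007, 0], np.float64(-5.4)],[[-0.0248, 0.0013, 0], np.float64(-7.2)],[[-0.0309, 0.0021, 0], np.float64(-9.0)],[[-0.037, 0.0032, 0], np.float64(-10.8)],[[-0.0431, 0.0044, 0], np.float64(-12.6)],[[-0.0492, 0.0058, 0], np.float64(-14.4)],[[-0.0552, 0.0073, 0], np.float64(-16.2)],[[-0.0611, 0.0091, 0], np.float64(-18.0)],
```

send_rows(increments=[[[-0.006, 0, 0], -1.8], [[-0.0124, 0.0003, 0], -3.6], [[-0.0186, 0.0007, 0], -5.4], [[-0.0248, 0.0013, 0], -7.2], [[-0.031, 0.0021, 0], -9], [[-0.037, 0.0032, 0], -10.8], [[-0.043, 0.0044, 0], -12.6], [[-0.049, 0.0058, 0], -14.4], [[-0.055, 0.0073, 0], -16.2], [[-0.061, 0.009, 0], -18]])

```text
clock: 5.3
position: [550.7, 199.7, 196.6]
tcp_rot: [3.038, 0.797, 0.006]
contact_force: [3.1, 0.5, -1.0]
opening: 0.141
```

```bash
python3 -c "
from h import *
from plant import status
show(status.get_obs())"; python3 arc.py 0.64
```

```text
{'clock': np.float64(5.3), 'position': array([550.734, 199.663, 196.608]), 'joints': array([ 1.750e-01,  1.430e-01,  1.853e+00, -1.000e-03,  1.142e+00,
       -3.370e-01]), 'contact_force': array([ 3.11 ,  0.471, -1.024]), 'moment': array([-0.076, -0.276, -0.125]), 'opening': np.float64(0.141)}
th 0.9024371189295652 R 197.13581739342916
[[-0.0052, 0.0, 0], np.float64(-1.5)],[[-0.0103, 0.0001, 0], np.float64(-3.0)],[[-0.0155, 0.0004, 0], np.float64(-4.5)],[[-0.0207, 0.0008, 0], np.float64(-6.0)],[[-0.0258, 0.0014, 0], np.float64(-7.5)],[[-0.0309, 0.002, 0], np.float64(-9.0)],[[-0.0361, 0.0029, 0], np.float64(-10.5)],[[-0.0411, 0.0038, 0], np.float64(-12.0)],[[-0.0462, 0.0049, 0], np.float64(-13.5)],[[-0.0512, 0.0061, 0], np.float64(-15.0)],
```

send_rows(increments=[[[-0.006, 0, 0], -1.6], [[-0.012, 0.0002, 0], -3.4], [[-0.018, 0.0006, 0], -5.2], [[-0.024, 0.0012, 0], -7], [[-0.03, 0.002, 0], -8.8], [[-0.036, 0.0029, 0], -10.5], [[-0.042, 0.004, 0], -12.3], [[-0.047, 0.0051, 0], -13.8], [[-0.051, 0.006, 0], -15], [[-0.051, 0.006, 0], -15]])

```text
clock: 6.13
position: [509.2, 169.0, 196.6]
tcp_rot: [2.906, 1.186, 0.006]
contact_force: [-0.0, -0.8, 0.3]
opening: 0.148
```

```bash
python3 - <<'E'
from h import *
from plant import status,vision
o=status.get_obs();show(o)
for n,(x0,y0,x1,y1) in {"scene":(265,170,395,280),"side":(225,125,385,280)}.items():
    d=vision.get_image(n);pickle.dump(d,open(f"{n}4.pkl","wb"))
    cv2.imwrite(f"pics/{n}4.png",cv2.resize(cv2.convertScaleAbs(d["color"][y0:y1,x0:x1,::-1],alpha=1.5),None,fx=3.75,fy=3.75,interpolation=cv2.INTER_CUBIC))
d=vision.get_image("wrist");pickle.dump(d,open("wrist4.pkl","wb"));cv2.imwrite("pics/w4.png",cv2.convertScaleAbs(d["color"][:,:,::-1],alpha=1.6))
E
python3 arc.py 0.616|tail -1
```

```text
{'clock': np.float64(6.133), 'position': array([509.17 , 168.968, 196.574]), 'joints': array([ 0.132,  0.034,  1.97 , -0.002,  1.133, -0.642]), 'contact_force': array([-0.04 , -0.796,  0.278]), 'moment': array([-0.081,  0.016, -0.053]), 'opening': np.float64(0.148)}
[[-0.0005, -0.0, 0], np.float64(-0.1)],[[-0.0009, -0.0, 0], np.float64(-0.3)],[[-0.0014, -0.0, 0], np.float64(-0.4)],[[-0.0019, -0.0, 0], np.float64(-0.5)],[[-0.0023, -0.0, 0], np.float64(-0.7)],[[-0.0028, -0.0, 0], np.float64(-0.8)],[[-0.0033, -0.0, 0], np.float64(-0.9)],[[-0.0037, -0.0, 0], np.float64(-1.1)],[[-0.0042, -0.0, 0], np.float64(-1.2)],[[-0.0046, 0.0, 0], np.float64(-1.4)],
```

View pics/w4.png

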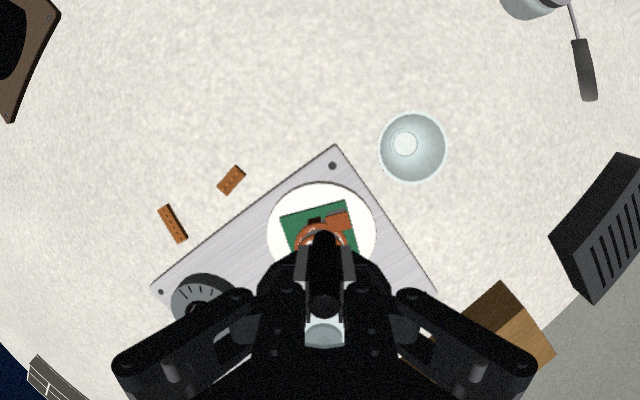

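View pics/side4.png

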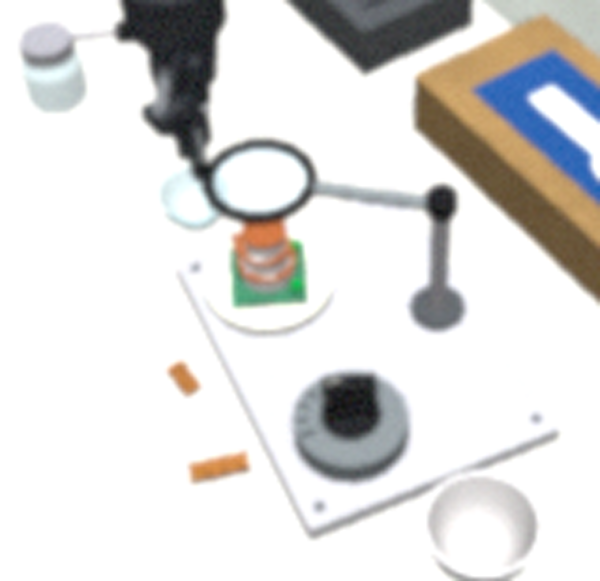

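```bash
python3 - <<'E'
from h import *
W={k:pickle.load(open(f"wrist{k}.pkl","rb")) for k in(1,2,3,4)}
# refine screw centroid: dark blob
def refine(d,uv,h=7):
    g=cv2.cvtColor(d["color"],cv2.COLOR_RGB2GRAY).astype(float);x,y=map(int,np.round(uv));w=g[y-h:y+h+1,x-h:x+h+1]
    m=np.clip(np.median(w)-20-w,0,None);yy,xx=np.mgrid[-h:h+1,-h:h+1];return np.array([x+(m*xx).sum()/m.sum(),y+(m*yy).sum()/m.sum()])
scr=[(1,-1,-1,(261,254)),(1,-1,1,(376,119)),(1,1,-1,(350,315)),(1,1,1,(463,202)),(2,-1,1,(237,181)),(2,1,1,(377,231)),(3,-1,1,(217,196)),(3,1,1,(385,255)),(4,-1,1,(332,165)),(4,-1,-1,(160,292))]
scr=[(k,i,j,refine(W[k],u)) for k,i,j,u in scr]
# disc edge via white mask in 1
def disc(d,c,cut):
    g=d["color"].astype(int);m=((g.min(2)>0));return None
arc=[(608.26,220.71),(550.73,199.66),(509.17,168.97)]
def f(p):
    e=[fish(W[k],sw(p,45+i*(110-p[3]),j*(150-p[3]),20.5))-u for k,i,j,u in scr]
    m=sw(p,120,0,0)[:2]
    return np.concatenate(e+[[ (np.linalg.norm(np.array(a)-m)-197)/1.0 for a in arc]])
r=least_squares(f,[*np.load("p1.npy")[:3],15],loss="soft_l1");p=r.x;print(p,r.cost)
print(f(p)[:-3].reshape(-1,2).round(2),f(p)[-3:])
np.save("p2.npy",p)
m=sw(p,120,0,0)
for a in arc:print(np.pi-(np.arctan2(a[1]-m[1],a[0]-m[0])-p[2]))
print(m,"tt",sw(p,0,85,35),"knob",sw(p,0,-85,74), "tgt",magpt(p,.616,197,0))
for k in(1,4):
  print(k,fish(W[k],sw(p,0,85,35)),[fish(W[k],sw(p,56*np.cos(t),85+56*np.sin(t),35)).round(1).tolist() for t in np.arange(0,6.3,np.pi/4)])
E
python3 - <<'E'
import cv2,pickle
d=pickle.load(open("wrist4.pkl","rb"))
cv2.imwrite("pics/w4z.png",cv2.resize(cv2.convertScaleAbs(d["color"][130:310,140:440,::-1],alpha=1.1),None,fx=2.6,fy=2.6,interpolation=cv2.INTER_CUBIC))
E
```

```text
[ 5.27097668e+02  4.64178409e+01 -1.68616148e-01  1.51371310e+01] 5.905066158042748
[[ 0.12 -0.22]
 [-0.17 -0.06]
 [-0.19 -0.5 ]
 [-0.44 -0.34]
 [ 0.22 -0.01]
 [ 3.19 -3.16]
 [ 0.03 -0.  ]
 [-0.6  -0.23]
 [-0.23 -0.04]
 [ 0.26 -0.44]] [0.94502137 0.54079249 0.27648479]
1.2134551152763113
0.9024125089375721
0.6399551930221343
[645.39582199  26.27964689   0.        ] tt [541.36222251 130.21236637  35.        ] knob [512.8331143  -37.37668454  74.        ] tgt [505.98689387 165.47070536   0.        ]
1 [380.14197124 170.36070405] [[408.1, 195.1], [418.6, 167.4], [406.6, 140.3], [377.8, 130.2], [349.8, 144.3], [340.1, 173.7], [353.8, 199.9], [381.7, 208.3], [408.1, 195.1]]
4 [320.44262066 236.76754582] [[351.6, 275.0], [374.6, 244.2], [367.0, 205.6], [329.5, 183.2], [285.9, 193.4], [265.3, 228.4], [277.6, 264.8], [312.6, 283.0], [351.6, 275.0]]
```

View pics/w4z.png

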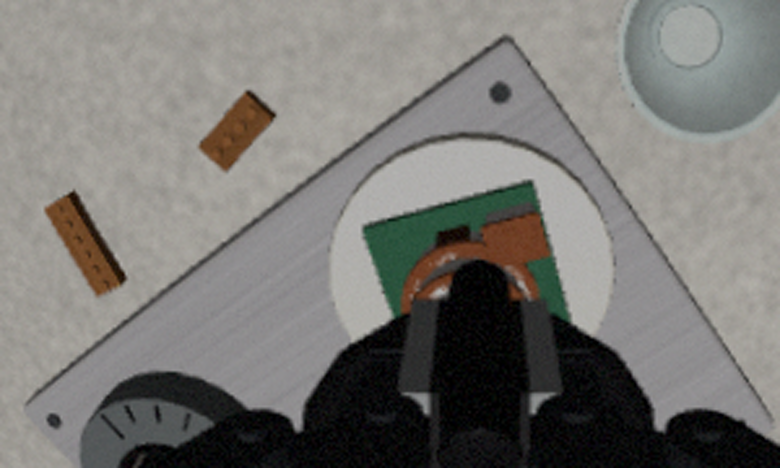

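send_rows(increments=[[[-0.001, 0, 0], -0.3], [[-0.002, 0, 0], -0.6], [[-0.003, 0, 0], -0.9], [[-0.004, 0, 0], -1.2], [[-0.0048, 0, 0], -1.4], [[-0.0048, 0, 0], -1.4], [[-0.0048, 0, 0], -1.4], [[-0.0048, 0, 0], -1.4], [[-0.0048, 0, 0], -1.4], [[-0.0048, 0, 0], -1.4]])

```text
clock: 7.12
position: [505.9, 165.7, 196.6]
tcp_rot: [2.892, 1.221, 0.005]
contact_force: [2.1, 1.4, -0.6]
opening: 0.145
```

```bash
sed -i 's/p1.npy/p2.npy/' arc.py; python3 arc.py 0.616; python3 -c "
from h import *
from plant import status
show(status.get_obs())"
```

```text
th 0.6162871874410127 R 197.2228652717325
[[-0.0, -0.0, 0], np.float64(-0.0)],[[-0.0, -0.0, 0], np.float64(-0.0)],[[-0.0, -0.0, 0], np.float64(-0.0)],[[-0.0, -0.0, 0], np.float64(-0.0)],[[-0.0, -0.0, 0], np.float64(-0.0)],[[-0.0, -0.0, 0], np.float64(-0.0)],[[-0.0, -0.0, 0], np.float64(-0.0)],[[-0.0, -0.0, 0], np.float64(-0.0)],[[-0.0001, -0.0, 0], np.float64(-0.0)],[[-0.0001, -0.0, 0], np.float64(-0.0)],{'clock': np.float64(7.117), 'position': array([505.869, 165.668, 196.604]), 'joints': array([ 0.127,  0.025,  1.979, -0.002,  1.134, -0.671]), 'contact_force': array([ 2.064,  1.45 , -0.558]), 'moment': array([ 0.176, -0.318, -0.039]), 'opening': np.float64(0.145)}
```

Lens is at 0.616. I'll release it and rise.

send_rows(increments=[[[0, 0, 0], 0], [[0, 0, 0], 0], [[0, 0, 0], 0], [[0, 0, 0], 0], [[0, 0, 0], 0], [[0, 0, 0], 0], [[0, 0, 0], 0], [[0, 0, 0], 0], [[0, 0, 0], 0], [[0, 0, 0], 0]], gripper=-1)

```text
clock: 7.95
position: [505.9, 165.7, 196.6]
tcp_rot: [2.892, 1.221, 0.005]
contact_force: [0.5, 0.1, -0.8]
opening: 1.003
```

send_rows(increments=[[[0, 0, -0.01], 0], [[0, 0, -0.025], 0], [[0, 0, -0.045], 0], [[0, 0, -0.07], 0], [[0, 0, -0.09], 0], [[0, 0, -0.11], 0], [[0, 0, -0.125], 0], [[0, 0, -0.13], 0], [[0, 0, -0.13], 0], [[0, 0, -0.13], 0]])

```text
clock: 8.78
position: [505.2, 165.8, 326.4]
tcp_rot: [2.892, 1.221, 0.004]
contact_force: [-0.2, -0.1, -0.1]
opening: 1.003
```

```bash
python3 - <<'E'
from h import *
from plant import status,vision
o=status.get_obs();show(o)
d=vision.get_image("wrist");pickle.dump(d,open("wrist5.pkl","wb"));cv2.imwrite("pics/w5.png",cv2.convertScaleAbs(d["color"][:,:,::-1],alpha=1.6))
p=np.load("p2.npy");print("peg top",fish(d,magpt(p,.616,197,214)),"lens",fish(d,magpt(p,.616,147,155)))
k=sw(p,0,-85,0);print(delta(o,[k[0]-15,k[1],235],80))
E
```

```text
{'clock': np.float64(8.783), 'position': array([505.201, 165.813, 326.37 ]), 'joints': array([ 0.127, -0.084,  1.844, -0.002,  1.378, -0.671]), 'contact_force': array([-0.208, -0.079, -0.124]), 'moment': array([0.015, 0.066, 0.011]), 'opening': np.float64(1.003)}
peg top [325.0865324  206.15761212] lens [324.22523516 233.393011  ]
(array([-0.1509,  0.1361,  0.0916]), np.float64(-34.23), 'heading', np.float64(45.77), 'tilt', array([ 0.0035, -0.0014, -1.    ]))
```

View pics/w5.png

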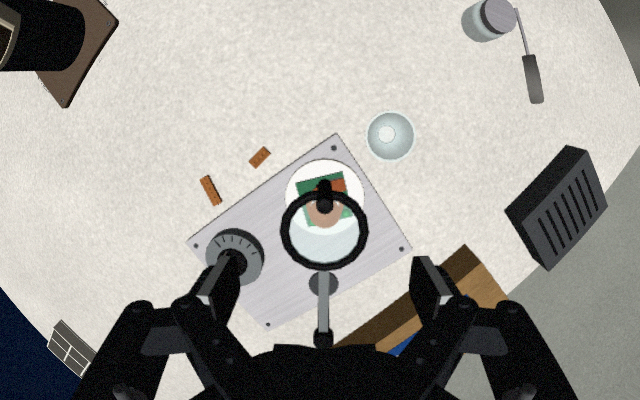

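```bash
python3 - <<'E'
from h import *
from plant import status
o=status.get_obs();p=np.load("p2.npy")
k=sw(p,0,-85,0);print(delta(o,[k[0],k[1],230],50))
E
```

```text
(array([-0.1401,  0.1472,  0.0958]), np.float64(-4.23), 'heading', np.float64(45.77), 'tilt', array([ 0.0018, -0.0016, -1.    ]))
```

send_rows(increments=[[[-0.018, 0.019, 0], -1], [[-0.04, 0.042, 0], -2], [[-0.062, 0.065, 0.005], -3], [[-0.084, 0.088, 0.02], -4], [[-0.106, 0.111, 0.04], -4.2], [[-0.125, 0.132, 0.06], -4.2], [[-0.14, 0.147, 0.08], -4.2], [[-0.14, 0.147, 0.096], -4.2], [[-0.14, 0.147, 0.096], -4.2], [[-0.14, 0.147, 0.096], -4.2]])

```text
clock: 9.67
position: [511.5, -37.1, 227.7]
tcp_rot: [-2.847, -1.326, 0.004]
contact_force: [0.5, 0.1, 0.2]
opening: 0.999
```

```bash
python3 - <<'E'
from h import *
from plant import status,vision
o=status.get_obs();show(o)
d=vision.get_image("wrist");pickle.dump(d,open("wrist6.pkl","wb"));im=cv2.convertScaleAbs(d["color"][:,:,::-1],alpha=1.6)
cv2.imwrite("pics/w6.png",im)
p=np.load("p2.npy");k=sw(p,0,-85,0)
u=fish(d,sw(p,0,-85,93)).astype(int);print(u)
x0,y0=u[0]-80,max(0,u[1]-75)
z=cv2.resize(im[y0:y0+150,x0:x0+160],None,fx=4,fy=4,interpolation=cv2.INTER_CUBIC)
for n,c in((1,(0,0,255)),(2,(255,0,0)),(0,(0,255,0))):
    a=n*np.radians(20)
    q=[]
    for sx,sy in((-21,-7),(21,-7),(21,7),(-21,7)):
        # clockwise rotation by a
        x=sx*np.cos(a)+sy*np.sin(a);y=-sx*np.sin(a)+sy*np.cos(a)
        q.append((fish(d,sw(p,x,-85+y,93))-[x0,y0]+.5)*4-.5)
    cv2.polylines(z,[np.array(q).astype(int)],True,c,1)
cv2.imwrite("pics/w6z.png",z)
E
```

```text
{'clock': np.float64(9.667), 'position': array([511.509, -37.056, 227.654]), 'joints': array([-2.700e-01, -5.000e-02,  1.994e+00, -1.000e-03,  1.201e+00,
       -1.141e+00]), 'contact_force': array([0.493, 0.082, 0.243]), 'moment': array([-0.02 , -0.005, -0.025]), 'opening': np.float64(0.999)}
[325 199]
```

View pics/w6z.png

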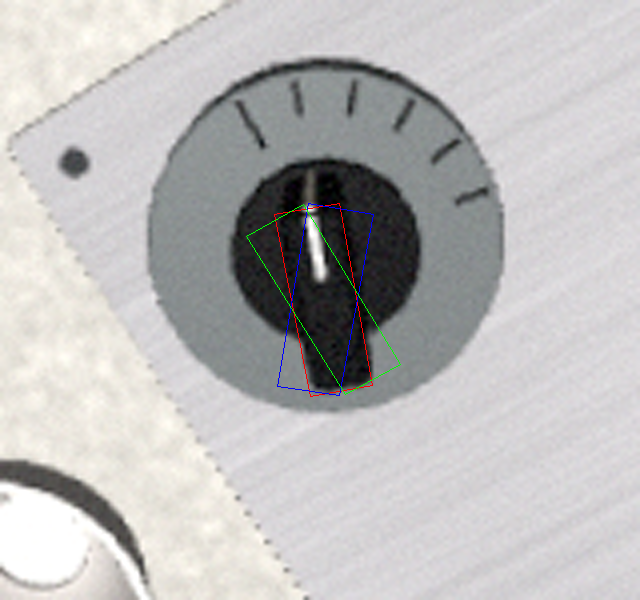

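View pics/w6.png

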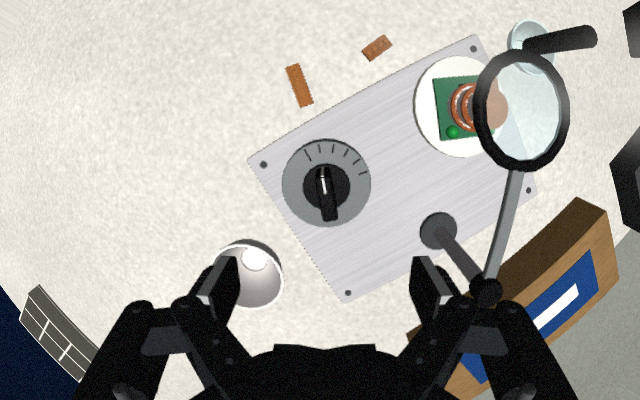

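```bash
python3 - <<'E'
from h import *
from plant import status
o=status.get_obs();p=np.load("p2.npy");d=pickle.load(open("wrist6.pkl","rb"))
print("ramekin rim pts",unfish(d,(246,240),55),unfish(d,(253,308),55),unfish(d,(283,270),55),unfish(d,(212,275),55))
k=sw(p,0,-85,0);print(k,delta(o,[k[0],k[1],130],60.34),delta(o,[k[0],k[1],77],60.34))
E
```

```text
ramekin rim pts [ 502.15508177 -139.58498139   55.        ] [ 570.5618579  -199.51805167   55.        ] [ 554.25517139 -133.42966625   55.        ] [ 507.64628524 -205.06268888   55.        ]
[512.8331143  -37.37668454   0.        ] (array([-0.0001,  0.0005,  0.0993]), np.float64(-10.36), 'heading', np.float64(49.98), 'tilt', array([ 4.e-04, -1.e-03, -1.e+00])) (array([-1.000e-04,  5.000e-04,  1.523e-01]), np.float64(-10.36), 'heading', np.float64(49.98), 'tilt', array([ 4.e-04, -1.e-03, -1.e+00]))
```

send_rows(increments=[[[0, 0, 0.01], -2], [[0, 0, 0.025], -4], [[0, 0, 0.04], -6], [[0, 0, 0.055], -8], [[0, 0, 0.07], -10], [[0, 0, 0.08], -10.4], [[0, 0, 0.085], -10.4], [[0, 0, 0.09], -10.4], [[0, 0, 0.09], -10.4], [[0, 0, 0.09], -10.4]], gripper=-0.4)

```text
clock: 10.55
position: [513.0, -37.0, 140.0]
tcp_rot: [2.714, 1.579, 0.001]
contact_force: [-0.4, 0.7, -0.8]
opening: 0.695
```

```bash
python3 - <<'E'
from h import *
from plant import status,vision
o=status.get_obs();show(o);p=np.load("p2.npy");k=sw(p,0,-85,0);print(delta(o,[k[0],k[1],79],60.34))
d=vision.get_image("wrist");im=cv2.convertScaleAbs(d["color"][:,:,::-1],alpha=1.6)
cv2.imwrite("pics/w7.png",im)
E
```

```text
{'clock': np.float64(10.55), 'position': array([512.966, -36.975, 140.   ]), 'joints': array([-2.690e-01,  5.800e-02,  2.060e+00, -1.000e-03,  1.022e+00,
       -1.322e+00]), 'contact_force': array([-0.439,  0.683, -0.806]), 'moment': array([-0.002, -0.014, -0.015]), 'opening': np.float64(0.695)}
(array([-0.0004, -0.    ,  0.061 ]), np.float64(0.04), 'heading', np.float64(60.38), 'tilt', array([ 0.0014, -0.0014, -1.    ]))
```

View pics/w7.png

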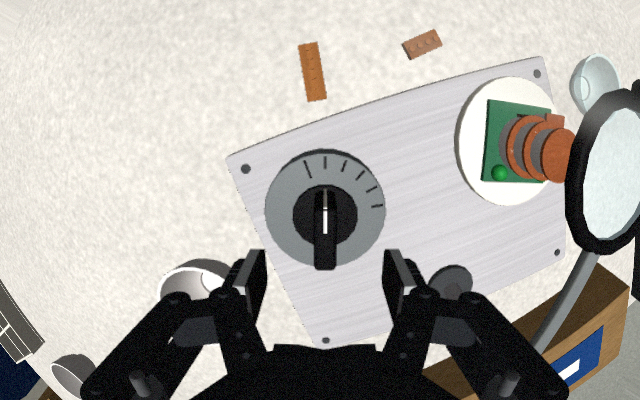

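send_rows(increments=[[[0, 0, 0.01], 0], [[0, 0, 0.02], 0], [[0, 0, 0.03], 0], [[0, 0, 0.04], 0], [[0, 0, 0.048], 0], [[0, 0, 0.055], 0], [[0, 0, 0.061], 0], [[0, 0, 0.061], 0], [[0, 0, 0.061], 0], [[0, 0, 0.061], 0]])

```text
clock: 11.43
position: [513.6, -37.3, 79.6]
tcp_rot: [2.713, 1.578, 0.002]
contact_force: [0.3, -0.5, -0.2]
opening: 0.696
```

send_rows(increments=[[[0, 0, 0], 0], [[0, 0, 0], 0], [[0, 0, 0], 0], [[0, 0, 0], 0], [[0, 0, 0], 0], [[0, 0, 0], 0], [[0, 0, 0], 0], [[0, 0, 0], 0], [[0, 0, 0], 0], [[0, 0, 0], 0]], gripper=1)

```text
clock: 12.27
position: [514.0, -37.1, 80.1]
tcp_rot: [2.713, 1.578, 0.003]
contact_force: [0.4, 2.5, 5.5]
opening: 0.154
```

```bash
cat > s.py <<'E'
from h import *
from plant import status
o=status.get_obs();show(o);p=np.load("p2.npy");k=sw(p,0,-85,0)
x=delta(o,[k[0],k[1],79],60.34);print(x,"knob deg if aligned",round(90+np.degrees(p[2])-x[3],2))
E
python3 s.py; python3 - <<'E'
from plant import vision
import cv2
d=vision.get_image("wrist");cv2.imwrite("pics/w8.png",cv2.convertScaleAbs(d["color"][:,:,::-1],alpha=1.6))
E
```

```text
{'clock': np.float64(12.267), 'position': array([513.978, -37.144,  80.073]), 'joints': array([-2.690e-01,  1.540e-01,  2.085e+00, -1.000e-03,  8.990e-01,
       -1.322e+00]), 'contact_force': array([0.413, 2.453, 5.508]), 'moment': array([0.396, 0.104, 0.036]), 'opening': np.float64(0.154)}
(array([-0.0008, -0.0009,  0.0011]), np.float64(0.03), 'heading', np.float64(60.37), 'tilt', array([ 0.0034, -0.0014, -1.    ])) knob deg if aligned 19.97
```

View pics/w8.png

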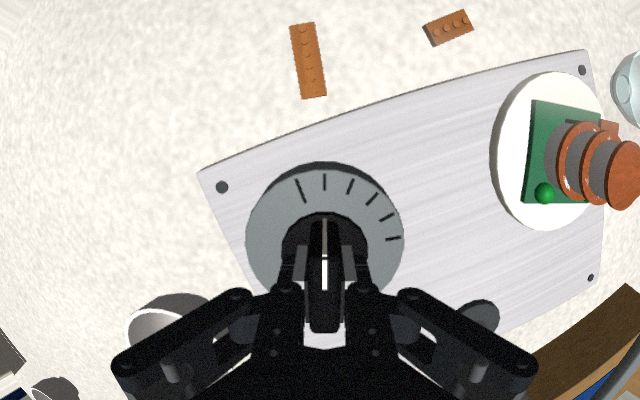

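send_rows(increments=[[[0, 0, 0], -2.5], [[0, 0, 0], -5], [[0, 0, 0], -7.5], [[0, 0, 0], -10], [[0, 0, 0], -12.5], [[0, 0, 0], -15], [[0, 0, 0], -17.5], [[0, 0, 0], -20], [[0, 0, 0], -20], [[0, 0, 0], -20]])

```text
clock: 13.15
position: [513.9, -37.1, 80.1]
tcp_rot: [2.398, 2.024, 0.003]
contact_force: [-1.2, 1.8, 3.4]
opening: 0.154
```

```bash
python3 s.py
```

```text
{'clock': np.float64(13.15), 'position': array([513.946, -37.147,  80.097]), 'joints': array([-2.690e-01,  1.540e-01,  2.085e+00, -1.000e-03,  8.990e-01,
       -1.671e+00]), 'contact_force': array([-1.192,  1.814,  3.401]), 'moment': array([0.282, 0.099, 0.132]), 'opening': np.float64(0.154)}
(array([-0.0004, -0.0011,  0.0011]), np.float64(19.99), 'heading', np.float64(80.33), 'tilt', array([ 0.0033, -0.0015, -1.    ])) knob deg if aligned 0.01
```

send_rows(increments=[[[0, 0, 0], -0.3], [[0, 0, 0], -0.6], [[0, 0, 0], -0.9], [[0, 0, 0], -1.2], [[0, 0, 0], -1.4], [[0, 0, 0], -1.4], [[0, 0, 0], -1.4], [[0, 0, 0], -1.4], [[0, 0, 0], -1.4], [[0, 0, 0], -1.4]])

```text
clock: 13.98
position: [513.9, -37.2, 80.1]
tcp_rot: [2.374, 2.053, 0.002]
contact_force: [-0.6, 1.6, 3.4]
opening: 0.152
```

```bash
python3 s.py
```

```text
{'clock': np.float64(13.983), 'position': array([513.937, -37.194,  80.095]), 'joints': array([-2.690e-01,  1.540e-01,  2.085e+00, -1.000e-03,  8.990e-01,
       -1.695e+00]), 'contact_force': array([-0.595,  1.585,  3.355]), 'moment': array([ 0.101,  0.075, -0.339]), 'opening': np.float64(0.152)}
(array([-0.0003, -0.0011,  0.0011]), np.float64(21.38), 'heading', np.float64(81.72), 'tilt', array([ 0.0033, -0.0015, -1.    ])) knob deg if aligned -1.38
```

send_rows(increments=[[[0, 0, 0], 2.5], [[0, 0, 0], 5], [[0, 0, 0], 7.5], [[0, 0, 0], 10], [[0, 0, 0], 12.5], [[0, 0, 0], 15], [[0, 0, 0], 17.5], [[0, 0, 0], 20], [[0, 0, 0], 21.4], [[0, 0, 0], 21.4]])

```text
clock: 14.82
position: [514.0, -37.1, 80.1]
tcp_rot: [2.713, 1.578, 0.003]
contact_force: [-0.1, 1.3, 3.3]
opening: 0.153
```

```bash
python3 s.py
```

```text
{'clock': np.float64(14.817), 'position': array([513.984, -37.106,  80.102]), 'joints': array([-2.690e-01,  1.540e-01,  2.085e+00, -1.000e-03,  8.990e-01,
       -1.322e+00]), 'contact_force': array([-0.132,  1.318,  3.305]), 'moment': array([ 0.243,  0.076, -0.057]), 'opening': np.float64(0.153)}
(array([-0.0008, -0.0009,  0.0011]), np.float64(0.04), 'heading', np.float64(60.38), 'tilt', array([ 0.0034, -0.0017, -1.    ])) knob deg if aligned 19.96
```

send_rows(increments=[[[0, 0, 0], 2.5], [[0, 0, 0], 5], [[0, 0, 0], 7.5], [[0, 0, 0], 10], [[0, 0, 0], 12.5], [[0, 0, 0], 15], [[0, 0, 0], 17.5], [[0, 0, 0], 20], [[0, 0, 0], 20], [[0, 0, 0], 20]])

```text
clock: 15.65
position: [514.0, -37.1, 80.1]
tcp_rot: [2.945, 1.086, 0.004]
contact_force: [-0.1, 2.4, 3.3]
opening: 0.154
```

```bash
python3 s.py
```

```text
{'clock': np.float64(15.65), 'position': array([514.004, -37.072,  80.111]), 'joints': array([-2.690e-01,  1.540e-01,  2.085e+00, -1.000e-03,  8.990e-01,
       -9.750e-01]), 'contact_force': array([-0.063,  2.361,  3.304]), 'moment': array([ 0.228,  0.066, -0.003]), 'opening': np.float64(0.154)}
(array([-0.0011, -0.0005,  0.0011]), np.float64(-19.85), 'heading', np.float64(40.49), 'tilt', array([ 0.0034, -0.0018, -1.    ])) knob deg if aligned 39.85
```

send_rows(increments=[[[0, 0, 0], 2.5], [[0, 0, 0], 5], [[0, 0, 0], 7.5], [[0, 0, 0], 10], [[0, 0, 0], 12.5], [[0, 0, 0], 15], [[0, 0, 0], 17], [[0, 0, 0], 18.7], [[0, 0, 0], 19.7], [[0, 0, 0], 20]])

```text
clock: 16.48
position: [514.0, -37.0, 80.1]
tcp_rot: [3.089, 0.559, 0.004]
contact_force: [-0.3, 1.8, 4.0]
opening: 0.154
```

send_rows(increments=[[[0, 0, 0], 0], [[0, 0, 0], 0], [[0, 0, 0], 0], [[0, 0, 0], 0], [[0, 0, 0], 0], [[0, 0, 0], 0], [[0, 0, 0], 0], [[0, 0, 0], 0], [[0, 0, 0], 0], [[0, 0, 0], 0]])

```text
clock: 17.32
position: [514.0, -37.0, 80.1]
tcp_rot: [3.089, 0.56, 0.005]
contact_force: [-0.2, 2.2, 3.4]
opening: 0.156
```

```bash
python3 s.py;  python3 - <<'E'
from h import *
from plant import vision
for n,(x0,y0,x1,y1) in {"scene":(265,170,395,280),"side":(225,125,385,280)}.items():
    d=vision.get_image(n)
    cv2.imwrite(f"pics/{n}9.png",cv2.resize(cv2.convertScaleAbs(d["color"][y0:y1,x0:x1,::-1],alpha=1.5),None,fx=3.75,fy=3.75,interpolation=cv2.INTER_CUBIC))
d=vision.get_image("wrist");cv2.imwrite("pics/w9.png",cv2.convertScaleAbs(d["color"][:,:,::-1],alpha=1.6))
E
```

```text
{'clock': np.float64(17.317), 'position': array([513.984, -37.036,  80.123]), 'joints': array([-2.690e-01,  1.540e-01,  2.085e+00, -1.000e-03,  8.990e-01,
       -6.260e-01]), 'contact_force': array([-0.199,  2.215,  3.392]), 'moment': array([0.218, 0.018, 0.009]), 'opening': np.float64(0.156)}
(array([-0.0012, -0.0001,  0.0011]), np.float64(-39.81), 'heading', np.float64(20.53), 'tilt', array([ 0.0032, -0.0017, -1.    ])) knob deg if aligned 59.81
```

View pics/w9.png

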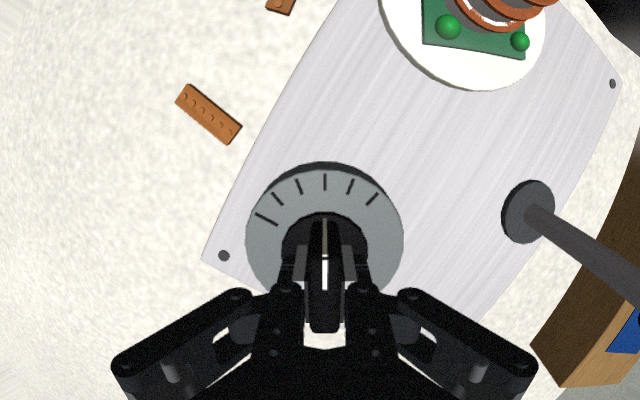

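View pics/side9.png

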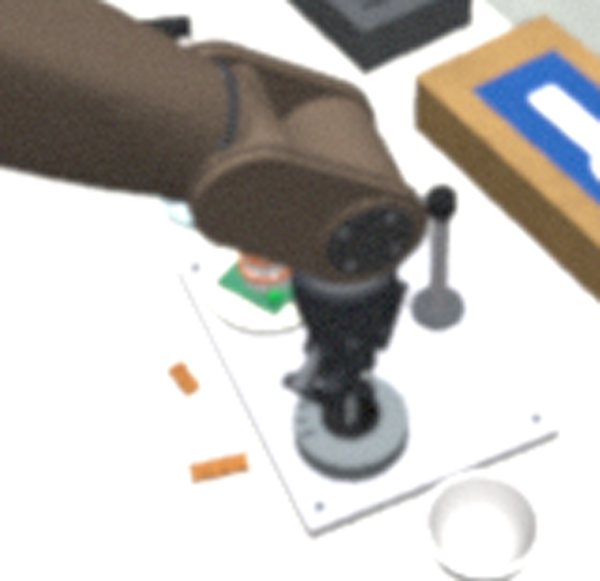

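View pics/scene9.png

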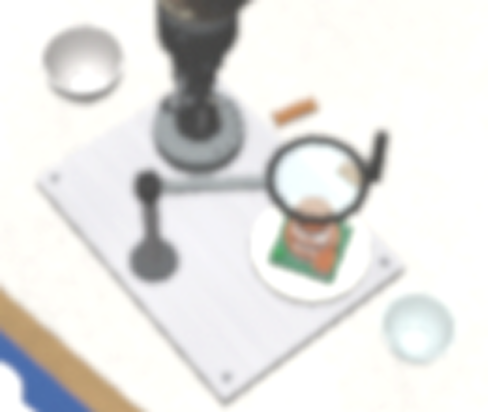

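```bash
python3 - <<'E'
from h import *
from plant import status,r
p=np.load("p2.npy");S=pickle.load(open("scene4.pkl","rb"))
for th in(.55,.616,.68):print(th,(proj(S,magpt(p,th,147,150))-[265,170])*3.75)
show(status.get_obs());print(r.finish_job())
E
```

```text
0.55 [316.01198259 167.2289192 ]
0.616 [317.43056791 176.55092134]
0.68 [318.11547532 185.70462141]
{'clock': np.float64(17.467), 'position': array([513.967, -37.042,  80.108]), 'joints': array([-2.690e-01,  1.540e-01,  2.085e+00, -1.000e-03,  8.990e-01,
       -6.260e-01]), 'contact_force': array([0.15 , 2.612, 3.658]), 'moment': array([ 0.226,  0.104, -0.004]), 'opening': np.float64(0.154)}
the job is handed in; nothing more can be done
None
```

The lens is centred over the tower and released. The knob is at its third stop and still gripped. I handed the job in at 17.5 s.

- **Magnifier:** I pinched the handle and swung it to 0.616 rad, measured from the arm's position against the stand pose fitted from the wrist pictures. I then opened the gripper and rose clear. The wrist picture after release put the handle top and ring within about 2 pixels of where they should be. In the scene camera the ring centre came out about 1 pixel from where it should be. That camera had a similar offset on the plate points, and if it were real it would mean 0.02–0.03 rad.
- **Knob:** It started at the first stop. I turned it anticlockwise onto the hard end, where the moment rose to 0.34 N m. From there I turned it clockwise one stop at a time to 59.8° from home. The wrist picture shows the white line on the fourth mark, which is the third stop, with almost no turning moment left. I saw no sign of it going past the third stop.
- **Contact:** The wrist force readings taken between moves stayed under about 7 N. I did not touch the turntable or the model directly, and the loose things visible in the last pictures had not moved. I did not recheck the jar, the screwdriver and the far bowl at the end; the arm never went near them.

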